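# Knife-edge balance check of two turbine rotors

### The arm

A 6-joint arm with a two-finger parallel gripper is mounted at the origin on the work surface. World frame = base frame: x ahead of the robot, y to its left, z up, the work surface at z = 0. Lengths are in m, angles in rad, forces in N, time in s.
With the tool pointing down it reaches from about 0.3 to 0.775 m from the base axis. Payload 14.6 kg.
Tool frame: the origin (TCP) lies between the finger pads; the fingertips stand 14 mm ahead of it and the grasp point (between the pads) lies 5 mm behind it; z points along the fingers, y is the line along which they close (so a half turn about z gives the same grasp; the last joint's range is limited). The gripper opens to 85 mm and grips with 20 to 120 N. Pads are 22 mm wide; open, the fingers measure 114 mm over their backs; the gripper's body (76 mm by 85 mm) begins 54 mm behind the grasp point. The pads swing forward as they close: fully open they stand 13 mm farther back than shut.
Start: joints at [-1.394, 0.3, 1.521, -0, 1.321, -0.067], TCP at [0.133, -0.534, 0.245] pointing down, gripper open.
Joint ranges: [-3.03, 3.03], [-0.79, 2.21], [0.23, 2.52], [-1.04, 4.18], [0, 3.07], [-2.55, 2.55]. Speed limits (rad/s): [2.22, 2.22, 2.57, 3.14, 3.14, 3.14].

### API

Orientations are given as a unit quaternion [w, x, y, z].
In Python, from cell import state, eyes, r gives the robot as it stands.
- The arm moves only by the tool move_arm, never from a script. Its argument "steps" is a list of rows, each an object with "slide": the shift along the tool's x, y, z normalised to -1 to 1, where 1 is 0.025 m, a list of three; "rotation": the turn, a rotation vector about the tool's x, y, z normalised to -1 to 1, where 1 is 5 degrees, a list of three. In form: [{"slide": [x, y, z], "rotation": [wx, wy, wz]}, ...]. A call has 1 to 10 rows; each row shifts and turns the commanded pose from where the row before left it, along the tool's axes as they then stand; what a row does not reach is not made up. A row lasts 1/12 s, in which the tool goes at most 41.7 mm and 7.16 degrees, less where a joint would pass 70% of its speed; a pose out of reach is approached as far as the arm can. A call with a number of a shift or a turn outside -1 to 1 is refused whole. A call with a gripper value outside its range is refused whole. "grip" is the opening, from 0 (shut) to 1 (fully open), set as the call begins (left out, the last holds). The fingers move at their own pace and stop on an object; the grip force is fixed at half the most. Time passes only in rows, so rows that do not move let the fingers close. It gives the time, the measured TCP pose, the force, the opening and the grip force at its end, in the units of the state.
- state(): the state, without advancing time (a new reading comes with each control period).
- eyes.camera(name): name is "scene" or "side" or "wrist"; returns a dict with "pixels" (400x640x3 uint8, red, green, blue), "range_z" (400x640 float32, m along the optical axis (not along the pixel's ray), 0 where there is no reading), "K" (3x3 intrinsics, pixels), "R" (3x3) and "t" (3): a world point X has camera coordinates R X + t; the wrist camera has in their place "mount" (4x4, takes a point from camera to tool coordinates, whose origin is the TCP and whose axes are the flange's). Camera axes: x right, y down, z forward; pixel columns grow to the right and rows downward; lengths in m; the calibration is good to about 2 mm. A picture is of the moment at which its call begins: read the wrist's pose just before it.
- r.finish_job(): hands the job in; it is judged then, once.
The state is a dict: "clock": time; "joints": joint angles; "joint_velocities": joint speeds; "joint_torque": joint torques, N m; "position": TCP position; "tcp_rot": TCP orientation; "force": force on the tool from outside, world axes, zero at the start; "torque": the same for the moment, N m; "finger_gap": opening from 0.0 (shut) to 1.0 (fully open); "gripper_force": force on a finger pad.
Only numpy, scipy, OpenCV 4.12 (cv2) and the standard library are available. Lean on these libraries where they do the work, as an engineer would, in place of code of your own. Each camera call takes 0.05 s, during which the arm holds its last target. There are 200 camera calls.

### The job

One of the two yellow turbine rotors has its mass off centre and looks just like the good one. With the reject tray still empty, lay a rotor centred along the beam of the knife-edge balancer, let go and see whether the beam stays about level or tips over; then put the rotor that tips it inside the red reject tray and leave the balanced one lying centred along the beam, level, with nothing touching it.

Things in the scene. Friction and masses are not known exactly. Their poses are not given: they have to be found in the camera images.
- rotor_a: Yellow two-blade turbine rotor, 0.12 kg: flat-sided bar 138 mm long (y), 34 wide (x), 27.5 high, black nose cap on top (to 42 mm), twisted blades 42 wide at both ends to 200 mm over all. Origin: middle of its underside; z up. Grip it at the middle across the 34 mm. It starts flat on a 4 mm black mat, parallel to rotor_b, centre lines about 100 mm apart.
- rotor_b: The other rotor: looks, size, origin and axes as rotor_a. Exactly one of the two, varying from start to start and not to be seen, has its centre of mass about 26 mm along its length from the middle; the other's is at the middle.
- beam: Aluminium beam, 150 (y) x 44 (x) x 8 mm, red line across its middle, rocking up to 0.18 rad about x on a knife edge on a fixed grey stand. Origin: on the knife edge, 75 mm above the bench, 8 mm below the beam's flat top; z up. Empty it is level. A balanced rotor along it (y along y, either way round) tips it about 0.007 rad per mm off centre; the off-centre one over 0.1 rad; settles in 1 s.
- tray: Red open reject tray fixed on the bench, 160 mm (x) by 250 mm (y) outside, walls 4 mm thick and 35 mm high, floor about 4 mm thick, empty at the start. Origin: centre of its underside; y along its length. A rotor fits in lying along y.
There are look-alikes about, which are no part of the job. Several things look just like the part that bears beam: the one meant starts nearest to the robot's base.

How it is judged:
On the way:
1. a rotor lies released and centred on the beam while the reject tray is empty (horizontal distance between each of rotor_a, rotor_b and tray above 0.13 m and ((horizontal distance between rotor_a and beam below 0.012 m and contact force between rotor_a and beam above 0.4 N and contact force between the fingers and rotor_a below 0.05 N) or (horizontal distance between rotor_b and beam below 0.012 m and contact force between rotor_b and beam above 0.4 N and contact force between the fingers and rotor_b below 0.05 N))), for 0.5 s.
At the end, for the whole second after the job is handed in: One rotor lies released and at rest on the beam, its middle within 12 mm of the beam's middle and its length within 15 degrees of the beam's, with the beam within 0.085 rad (about 5 degrees) of level; the other rotor lies at rest inside the red tray (((horizontal distance between rotor_a and beam below 0.012 m and contact force between rotor_a and beam above 0.4 N and contact force between the fingers and rotor_a below 0.05 N and linear speed of each of rotor_a, rotor_b below 0.03 m/s and angle between the y axis of rotor_a and the y axis of beam, either way round below 0.26 rad and x of rotor_b in the frame of tray between -0.075 and 0.075 m and y of rotor_b in the frame of tray between -0.12 and 0.12 m and z of rotor_b in the frame of tray below 0.03 m and contact force between rotor_b and tray above 0.3 N) or (horizontal distance between rotor_b and beam below 0.012 m and contact force between rotor_b and beam above 0.4 N and contact force between the fingers and rotor_b below 0.05 N and linear speed of each of rotor_b, rotor_a below 0.03 m/s and angle between the y axis of rotor_b and the y axis of beam, either way round below 0.26 rad and x of rotor_a in the frame of tray between -0.075 and 0.075 m and y of rotor_a in the frame of tray between -0.12 and 0.12 m and z of rotor_a in the frame of tray below 0.03 m and contact force between rotor_a and tray above 0.3 N)) and angle between beam's own z axis and vertical below 0.085 rad); the robot touches nothing.
It also fails if it takes over 72 s, if anything falls off the work surface, if the arm or the gripper's body presses on something with over 40 N, if the wrist force passes 120 N, or if a joint passes its speed limit or range.

## Working session

There is one attempt and no reset: what is moved stays moved. The work goes in short steps, Python scripts to look and compute and a tool call to move; the robot and the scene stay as the last step left them, time stands still between calls to the robot, and variables do not carry over. Pictures are saved under pics/ and viewed, at most 10 in all, crops included, and the job is handed in when it is done.

Besides the shell and the picture viewer there is one more tool, called after ">>>" as name(argument=value, ...), one argument or row to a line, values as JSON. move_arm: Moves the arm, as the interface text tells. Its arguments: {"type":"object","properties":{"steps":{"type":"array","items":{"type":"object","properties":{"slide":{"type":"array","items":{"type":"number","minimum":-1,"maximum":1}},"rotation":{"type":"array","items":{"type":"number","minimum":-1,"maximum":1}}}}},"grip":{"type":"number"}},"required":["steps"]}

```bash
mkdir -p pics
python3 - <<'E'
from cell import state, eyes, r
import cv2,numpy as np
s=state();print(s['clock'],s['position'],s['tcp_rot'])
for n in['scene','side']:
    c=eyes.camera(n);cv2.imwrite(f'pics/{n}0.png',c['pixels'][...,::-1]);np.savez(f'{n}0.npz',**c)
    print(n,c['K'].tolist(),(-c['R'].T@c['t']).round(3))
E
```

```text
0.0 [ 0.13270887 -0.533513    0.2447012 ] [-6.10187290e-04  9.92581515e-01  1.21579446e-01 -3.61114707e-05]
scene [[469.63015481906564, 0.0, 318.714285199099], [0.0, 469.63015481906564, 191.77813698073203], [0.0, 0.0, 1.0]] [1.227 0.63  0.845]
side [[505.2316584286139, 0.0, 327.4948358420725], [0.0, 505.2316584286139, 202.09564560547008], [0.0, 0.0, 1.0]] [0.457 0.992 0.834]
```

View pics/scene0.png

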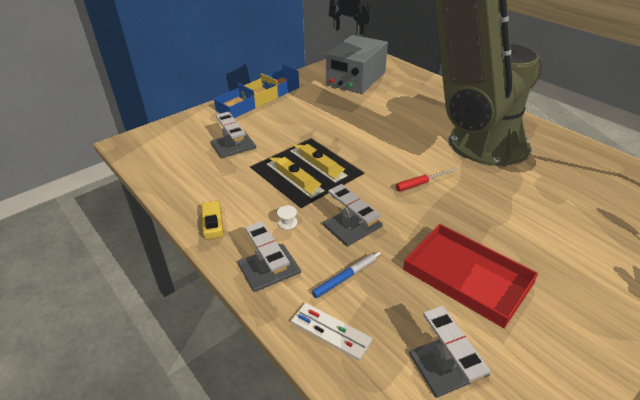

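View pics/side0.png

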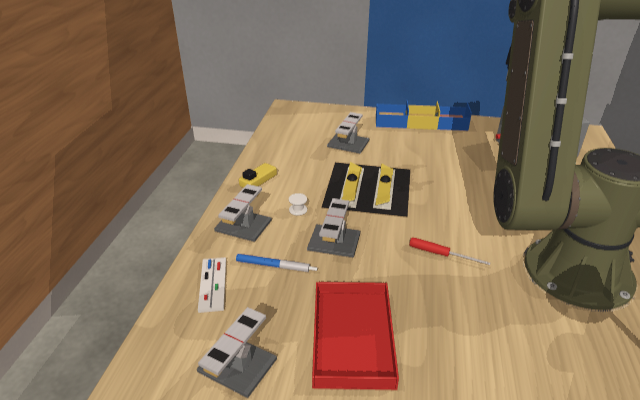

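Both views show four balancers, two rotors on the black mat (scene px ~(295,175), (320,160)) and the tray at (470,275). The balancer at scene (350,212) looks nearest the base. I'll measure next.

```bash
cat > h.py <<'E'
import cv2,numpy as np
def cloud(c,R=None,t=None):
    z=c['range_z'];v,u=np.indices(z.shape);K=c['K']
    P=np.stack([(u-K[0,2])/K[0,0]*z,(v-K[1,2])/K[1,1]*z,z],-1)
    W=(P-c['t'])@c['R'] if R is None else P@R.T+t
    W[z==0]=np.nan
    return W
def blobs(mask,W,n=150):
    k,l,st,_=cv2.connectedComponentsWithStats(mask.astype(np.uint8))
    for i in range(1,k):
        if st[i,4]<n: continue
        p=W[l==i];(cx,cy),(w,h),a=cv2.minAreaRect(p[:,:2].astype(np.float32))
        if w>h: a+=90   # angle of the short side -> long axis = a+90
        box=(round(cx,4),round(cy,4),round(min(w,h),4),round(max(w,h),4))
        yield st[i,:2]+st[i,2:4]//2,st[i,4],box,round((a+90)%180,1),np.nanpercentile(p[:,2],[5,50,95]).round(4)
E
python3 - <<'E'
import numpy as np,cv2
from h import *
for n in['scene','side']:
    c=np.load(f'{n}0.npz');W=cloud(c);z=W[...,2];x,y=W[...,0],W[...,1]
    hsv=cv2.cvtColor(c['pixels'],cv2.COLOR_RGB2HSV);H,S,V=[hsv[...,i].astype(int) for i in range(3)]
    ws=(x>.1)&(x<1)&(abs(y)<.9)
    print(n)
    for name,m in dict(beam=(S<90)&(V>90)&(z>.06)&(z<.1)&ws,yellow=(H>18)&(H<32)&(S>150)&(z>.012)&(z<.06)&ws,tray=((H<8)|(H>172))&(S>150)&(z<.06)&ws,rim=((H<8)|(H>172))&(S>150)&(z<.06)&(z>.028)&ws).items():
        for b in blobs(m,W): print(name,*b)
E
```

```text
scene
beam [231 126] 369 (0.6338, -0.5289, 0.0478, 0.1573) 78.8 [0.0731 0.082  0.085 ]
beam [354 204] 698 (0.5991, -0.0023, 0.0492, 0.1517) 86.9 [0.0725 0.0821 0.0846]
beam [267 246] 870 (0.8487, -0.0261, 0.0479, 0.1561) 78.5 [0.0759 0.0824 0.0848]
beam [457 344] 1562 (0.7255, 0.405, 0.0481, 0.1521) 71.7 [0.0778 0.0826 0.0848]
yellow [261  91] 360 (0.3866, -0.7386, 0.1084, 0.1089) 94.7 [0.0151 0.0342 0.0542]
yellow [319 161] 537 (0.4902, -0.2714, 0.0403, 0.199) 90.1 [0.0136 0.0277 0.0332]
yellow [295 175] 585 (0.5865, -0.2641, 0.0407, 0.2013) 89.9 [0.0137 0.0281 0.0334]
yellow [212 219] 501 (0.8717, -0.2455, 0.0493, 0.1187) 63.0 [0.0161 0.0286 0.0323]
tray [412 183] 272 (0.3598, -0.0066, 0.0223, 0.0998) 161.7 [0.0067 0.0198 0.0259]
tray [470 276] 7156 (0.5125, 0.294, 0.1663, 0.25) 98.8 [0.0013 0.0049 0.0336]
rim [471 272] 900 (0.5125, 0.2941, 0.1663, 0.2494) 98.8 [0.0286 0.033  0.0364]
side
beam [349 124] 302 (0.6319, -0.5274, 0.0498, 0.162) 79.2 [0.0716 0.0809 0.0841]
beam [240 203] 616 (0.8464, -0.0259, 0.0504, 0.1577) 79.6 [0.0688 0.0815 0.0844]
beam [334 219] 621 (0.5975, -0.0017, 0.0477, 0.1549) 86.8 [0.0747 0.0817 0.0843]
beam [232 342] 1470 (0.7244, 0.4059, 0.0501, 0.1523) 71.6 [0.0733 0.0821 0.0844]
yellow [424 117] 531 (0.3867, -0.738, 0.1096, 0.1114) 92.8 [0.015  0.0329 0.0485]
yellow [352 181] 363 (0.5862, -0.2656, 0.0359, 0.2004) 91.2 [0.0164 0.0292 0.0328]
yellow [258 175] 373 (0.869, -0.2462, 0.0526, 0.1256) 62.4 [0.0145 0.0274 0.0314]
yellow [384 184] 361 (0.4905, -0.2735, 0.0361, 0.2042) 90.3 [0.016  0.0292 0.0328]
tray [429 247] 371 (0.3559, -0.0222, 0.055, 0.0999) 167.1 [0.0095 0.02   0.0253]
tray [355 336] 8471 (0.5157, 0.2747, 0.1604, 0.2947) 98.8 [0.0008 0.0038 0.0334]
rim [355 332] 912 (0.5128, 0.2937, 0.16, 0.254) 99.0 [0.0288 0.0332 0.0359]
```

>>> move_arm(
  grip=1,
  steps=[
    {"rotation": [0,0,-1]},
    {"rotation": [0,0,-1]},
    {"rotation": [0,0,-1]},
    {"rotation": [0,0,-1]},
    {"rotation": [0,0,-1]},
    {"rotation": [0,0,-1]},
    {"rotation": [0,0,-1]},
    {"rotation": [0,0,-1]},
    {"rotation": [0,0,-1]},
    {"rotation": [0,0,-1]},
  ],
)

```text
schema error: expected keys slide, rotation
```

>>> move_arm(
  steps=[
    {"rotation": [0,0,-1]},
    {"rotation": [0,0,-1]},
    {"rotation": [0,0,-1]},
    {"rotation": [0,0,-1]},
    {"rotation": [0,0,-1]},
    {"rotation": [0,0,-0.2]},
    {"slide": [0.5,0.9,0]},
    {"slide": [0.5,0.9,0]},
    {"slide": [0.5,0.9,0]},
    {"slide": [0.5,0.9,0]},
  ],
)

```text
schema error: expected keys slide, rotation
```

>>> move_arm(
  steps=[
    {"slide": [0.5,0.9,0]},
    {"slide": [0.5,0.9,0]},
    {"slide": [0.5,0.9,0]},
    {"slide": [0.5,0.9,0]},
    {"slide": [0.5,0.9,0]},
    {"slide": [0.5,0.9,0]},
    {"slide": [0.5,0.9,0]},
    {"slide": [0.5,0.9,0]},
    {"slide": [0.5,0.9,0]},
    {"slide": [0.5,0.9,0]},
  ],
)

```text
schema error: expected keys slide, rotation
```

>>> move_arm(
  steps=[
    {"slide": [0.5,0.9,0]},
    {"slide": [0.5,0.9,0]},
    {"slide": [0.5,0.9,0]},
    {"slide": [0.5,0.9,0]},
    {"slide": [0.5,0.9,0]},
    {"slide": [0.5,0.9,0]},
    {"slide": [0,0,0]},
    {"slide": [0,0,0]},
  ],
)

```text
schema error: expected keys slide, rotation
```

>>> move_arm(
  grip=1,
  steps=[
    {"slide": [0,0,0],"rotation": [0,0,-1]},
    {"slide": [0,0,0],"rotation": [0,0,-1]},
    {"slide": [0,0,0],"rotation": [0,0,-1]},
    {"slide": [0,0,0],"rotation": [0,0,-1]},
    {"slide": [0,0,0],"rotation": [0,0,-1]},
    {"slide": [0,0,0],"rotation": [0,0,-1]},
    {"slide": [0,0,0],"rotation": [0,0,-1]},
    {"slide": [0,0,0],"rotation": [0,0,-1]},
    {"slide": [0,0,0],"rotation": [0,0,-1]},
    {"slide": [0,0,0],"rotation": [0,0,-1]},
  ],
)

```text
clock: 0.93
position: [0.1327, -0.5336, 0.2449]
tcp_rot: [-0.0, 0.847, 0.531, 0.0]
force: [-0.4, -0.7, 0.1]
finger_gap: 1.0
gripper_force: 0.0
```

>>> move_arm(
  steps=[
    {"slide": [0,0,0],"rotation": [0,0,-1]},
    {"slide": [0,0,0],"rotation": [0,0,-1]},
    {"slide": [0,0,0],"rotation": [0,0,-1]},
    {"slide": [0,0,0],"rotation": [0,0,-1]},
    {"slide": [0,0,0],"rotation": [0,0,-1]},
    {"slide": [0,0,0],"rotation": [0,0,-0.2]},
    {"slide": [0.5,0.9,0],"rotation": [0,0,0]},
    {"slide": [0.5,0.9,0],"rotation": [0,0,0]},
    {"slide": [0.5,0.9,0],"rotation": [0,0,0]},
    {"slide": [0.5,0.9,0],"rotation": [0,0,0]},
  ],
)

```text
clock: 1.77
position: [0.2236, -0.4831, 0.2451]
tcp_rot: [-0.0, 0.708, 0.706, 0.0]
force: [-0.2, -0.8, 0.1]
finger_gap: 1.002
gripper_force: 0.0
```

>>> move_arm(
  steps=[
    {"slide": [0.5,0.9,0],"rotation": [0,0,0]},
    {"slide": [0.5,0.9,0],"rotation": [0,0,0]},
    {"slide": [0.5,0.9,0],"rotation": [0,0,0]},
    {"slide": [0.5,0.9,0],"rotation": [0,0,0]},
    {"slide": [0.5,0.9,0],"rotation": [0,0,0]},
    {"slide": [0.5,0.9,0],"rotation": [0,0,0]},
    {"slide": [0.5,0.9,0],"rotation": [0,0,0]},
    {"slide": [0.5,0.9,0],"rotation": [0,0,0]},
    {"slide": [0.5,0.9,0],"rotation": [0,0,0]},
    {"slide": [0.5,0.9,0],"rotation": [0,0,0]},
  ],
)

```text
clock: 2.6
position: [0.4488, -0.3581, 0.2451]
tcp_rot: [-0.0, 0.708, 0.706, -0.0]
force: [0.5, -0.8, -0.3]
finger_gap: 1.002
gripper_force: 0.0
```

>>> move_arm(
  steps=[
    {"slide": [0.5,0.9,0],"rotation": [0,0,0]},
    {"slide": [0.5,0.9,0],"rotation": [0,0,0]},
    {"slide": [0.5,0.9,0],"rotation": [0,0,0]},
    {"slide": [0.5,0.9,0],"rotation": [0,0,0]},
    {"slide": [0.5,0.9,0],"rotation": [0,0,0]},
    {"slide": [0.5,0.9,0],"rotation": [0,0,0]},
    {"slide": [0,0,0],"rotation": [0,0,0]},
    {"slide": [0,0,0],"rotation": [0,0,0]},
  ],
)

```text
clock: 3.27
position: [0.5835, -0.2832, 0.2445]
tcp_rot: [-0.001, 0.707, 0.707, -0.0]
force: [-1.1, 0.0, -0.5]
finger_gap: 1.005
gripper_force: 0.0
```

```bash
cat >> h.py <<'E'
def wrist():
    from cell import state,eyes
    from scipy.spatial.transform import Rotation as Ro
    s=state();q=np.array(s['tcp_rot']);Rt=Ro.from_quat(q[[1,2,3,0]]).as_matrix()
    c=eyes.camera('wrist');M=c['mount']
    return c,cloud(c,Rt@M[:3,:3],Rt@M[:3,3]+s['position']),s
E
python3 - <<'E'
from h import *
c,W,s=wrist();cv2.imwrite('pics/w1.png',c['pixels'][...,::-1])
hsv=cv2.cvtColor(c['pixels'],cv2.COLOR_RGB2HSV);H,S,V=[hsv[...,i].astype(int) for i in range(3)];z=W[...,2]
for b in blobs((H>18)&(H<32)&(S>150)&(z>.012)&(z<.06),W):print('y',*b)
for b in blobs((V<70)&(z>.038)&(z<.055),W,60):print('nose',*b)
for b in blobs((S<90)&(V>90)&(z>.06)&(z<.1),W):print('beam',*b)
E
```

```text
y [320 143] 5361 (0.5862, -0.2658, 0.0377, 0.1994) 90.2 [0.015  0.031  0.0327]
y [228 152] 5774 (0.4896, -0.2755, 0.0382, 0.199) 90.4 [0.0146 0.0308 0.0325]
y [584 132] 5275 (0.8695, -0.2484, 0.0508, 0.1206) 62.8 [0.0154 0.0295 0.0312]
nose [621 106] 1063 (0.8848, -0.2188, 0.0285, 0.0317) 154.3 [0.0394 0.0494 0.0511]
nose [320 152] 554 (0.5863, -0.2651, 0.027, 0.0271) 90.2 [0.0384 0.0426 0.0458]
nose [228 161] 534 (0.4894, -0.2752, 0.0273, 0.0279) 49.3 [0.0384 0.0425 0.0455]
beam [367 351] 1215 (0.6396, -0.4888, 0.0476, 0.069) 78.2 [0.0754 0.0826 0.0838]
```

View pics/w1.png

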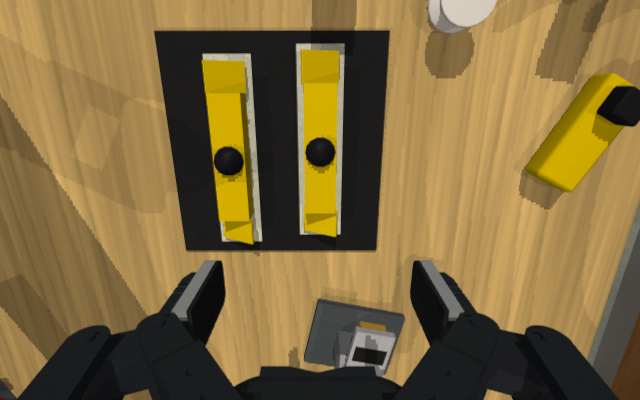

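Wrist view: rotor noses at (320,152) and (228,161), the depth agreeing with the two fixed cameras. I'll pick up the right-hand rotor, at (0.586, -0.265).

>>> move_arm(
  steps=[
    {"slide": [0.71,0.11,1],"rotation": [0,0,0]},
    {"slide": [0,0,1],"rotation": [0,0,0]},
    {"slide": [0,0,1],"rotation": [0,0,0]},
    {"slide": [0,0,1],"rotation": [0,0,0]},
    {"slide": [0,0,1],"rotation": [0,0,0]},
    {"slide": [0,0,1],"rotation": [0,0,0]},
    {"slide": [0,0,1],"rotation": [0,0,0]},
    {"slide": [0,0,1],"rotation": [0,0,0]},
    {"slide": [0,0,0.78],"rotation": [0,0,0]},
    {"slide": [0,0,0],"rotation": [0,0,0]},
  ],
)

```text
clock: 4.15
position: [0.583, -0.2661, 0.0218]
tcp_rot: [-0.003, 0.708, 0.706, -0.001]
force: [-1.1, 1.1, -1.4]
finger_gap: 1.003
gripper_force: 0.0
```

>>> move_arm(
  grip=0,
  steps=[
    {"slide": [0,0,0],"rotation": [0,0,0]},
    {"slide": [0,0,0],"rotation": [0,0,0]},
    {"slide": [0,0,0],"rotation": [0,0,0]},
    {"slide": [0,0,0],"rotation": [0,0,0]},
    {"slide": [0,0,0],"rotation": [0,0,0]},
    {"slide": [0,0,0],"rotation": [0,0,0]},
    {"slide": [0,0,0],"rotation": [0,0,0]},
    {"slide": [0,0,0],"rotation": [0,0,0]},
  ],
)

```text
clock: 4.82
position: [0.5863, -0.2666, 0.0274]
tcp_rot: [0.001, 0.707, 0.707, 0.0]
force: [-2.1, 0.4, 8.0]
finger_gap: 0.384
gripper_force: 61.7
```

>>> move_arm(
  steps=[
    {"slide": [0,0,-0.4],"rotation": [0,0,0]},
    {"slide": [0,0,-0.6],"rotation": [0,0,0]},
    {"slide": [0,0,-1],"rotation": [0,0,0]},
    {"slide": [0,0,-1],"rotation": [0,0,0]},
    {"slide": [0,0,-1],"rotation": [0,0,0]},
    {"slide": [0,0,-1],"rotation": [0,0,0]},
    {"slide": [0,0,0],"rotation": [0,0,0]},
    {"slide": [0,0,0],"rotation": [0,0,0]},
  ],
)

```text
clock: 5.48
position: [0.586, -0.2664, 0.1527]
tcp_rot: [0.001, 0.707, 0.707, 0.0]
force: [0.4, -0.7, -1.6]
finger_gap: 0.382
gripper_force: 60.6
```

```bash
cat > rot.py <<'E'
from h import *
import sys
from cell import eyes,state
n=sys.argv[1]
s=state();print(s['clock'],s['position'],s['force'])
for k in['side','scene']:
    c=eyes.camera(k);W=cloud(c)
    cv2.imwrite(f'pics/{k}{n}.png',c['pixels'][...,::-1])
    hsv=cv2.cvtColor(c['pixels'],cv2.COLOR_RGB2HSV);H,S,V=[hsv[...,i].astype(int) for i in range(3)];x,y,z=np.moveaxis(W,-1,0)
    ws=(x>.4)&(x<.8)&(y<.55)&(y>-.4)
    for b in blobs((H>18)&(H<32)&(S>150)&(z>.006)&(z<.3)&ws,W,60):print(k,'y',*b)
    for b in blobs((S<90)&(V>90)&(z>.06)&(z<.1)&ws&(abs(y)<.15),W,60):print(k,'beam',*b)
    # tilt along length of yellow bar tops over the beam
    m=(H>18)&(H<32)&(S>150)&(z>.085)&(z<.14)&ws&(abs(y)<.15)
    if m.sum()>100:
        for lo in np.arange(-.1,.1,.025):
            q=z[m&(y>lo)&(y<lo+.025)]
            if len(q)>5: print('  y',round(lo+.0125,3),np.percentile(q,[50,90]).round(4),len(q))
E
python3 rot.py 1
```

```text
5.4833 [ 0.5860472  -0.26637229  0.15271826] [ 0.3503452  -0.68017825 -1.55225479]
side y [354 132] 91 (0.5916, -0.3145, 0.0286, 0.1012) 96.7 [0.147  0.1553 0.1584]
side y [351 153] 277 (0.5867, -0.2155, 0.0381, 0.1072) 90.2 [0.1372 0.1531 0.1577]
side y [384 184] 377 (0.4903, -0.2798, 0.0363, 0.2139) 90.2 [0.0141 0.0289 0.0327]
side beam [334 219] 624 (0.5974, -0.001, 0.0482, 0.1544) 86.6 [0.0756 0.0818 0.0846]
scene y [274 131] 64 (0.6086, -0.3123, 0.0275, 0.0875) 66.5 [0.1309 0.1426 0.1539]
scene y [316 155] 842 (0.5415, -0.2505, 0.1385, 0.1707) 93.4 [0.0115 0.1286 0.1553]
scene beam [354 204] 725 (0.5994, -0.0032, 0.0504, 0.1544) 87.0 [0.0733 0.0821 0.0847]
```

>>> move_arm(
  steps=[
    {"slide": [0,0,0],"rotation": [0,0,0.63]},
    {"slide": [0.5,-0.08,0],"rotation": [0,0,0]},
    {"slide": [1,0,0],"rotation": [0,0,0]},
    {"slide": [1,0,0],"rotation": [0,0,0]},
    {"slide": [1,0,0],"rotation": [0,0,0]},
    {"slide": [1,0,0],"rotation": [0,0,0]},
    {"slide": [1,0,0],"rotation": [0,0,0]},
    {"slide": [1,0,0],"rotation": [0,0,0]},
    {"slide": [1,0,0],"rotation": [0,0,0]},
    {"slide": [1,0,0],"rotation": [0,0,0]},
  ],
)

```text
clock: 6.42
position: [0.5947, -0.052, 0.1498]
tcp_rot: [-0.001, 0.726, 0.688, -0.001]
force: [0.4, 0.5, -1.1]
finger_gap: 0.381
gripper_force: 60.6
```

>>> move_arm(
  steps=[
    {"slide": [1,0,0],"rotation": [0,0,0]},
    {"slide": [0.6,0,0],"rotation": [0,0,0]},
    {"slide": [0.4,0,0],"rotation": [0,0,0]},
    {"slide": [0,0,0.4],"rotation": [0,0,0]},
    {"slide": [0,0,0.4],"rotation": [0,0,0]},
    {"slide": [0,0,0.4],"rotation": [0,0,0]},
    {"slide": [0,0,0],"rotation": [0,0,0]},
    {"slide": [0,0,0],"rotation": [0,0,0]},
  ],
)

```text
clock: 7.08
position: [0.5978, -0.0048, 0.1196]
tcp_rot: [-0.001, 0.727, 0.687, -0.001]
force: [0.5, -0.3, -0.6]
finger_gap: 0.384
gripper_force: 60.5
```

```bash
python3 rot.py 2
```

```text
7.0833 [ 0.5977624  -0.0048235   0.11960246] [ 0.52041818 -0.32952739 -0.58583276]
side y [384 184] 375 (0.4903, -0.2735, 0.0365, 0.205) 90.2 [0.0132 0.029  0.0334]
side y [336 192] 102 (0.602, -0.0366, 0.0273, 0.1038) 97.9 [0.1201 0.1224 0.1314]
side y [330 218] 431 (0.6002, 0.048, 0.0391, 0.0976) 84.9 [0.1033 0.1204 0.1247]
side beam [333 224] 209 (0.5826, 0.0231, 0.0415, 0.1241) 67.2 [0.0674 0.0809 0.0837]
  y -0.088 [0.1164 0.1205] 9
  y -0.063 [0.1222 0.1235] 36
  y -0.038 [0.1225 0.1247] 49
  y -0.013 [0.1238 0.1321] 7
  y 0.012 [0.1224 0.1246] 76
  y 0.037 [0.1224 0.1246] 103
  y 0.062 [0.119  0.1235] 162
  y 0.087 [0.112  0.1192] 89
scene y [318 169] 573 (0.5363, -0.1773, 0.1018, 0.3971) 65.8 [0.0113 0.0301 0.1187]
scene y [368 204] 588 (0.6022, 0.0493, 0.0386, 0.0952) 88.1 [0.1021 0.1181 0.1255]
scene beam [351 206] 328 (0.6133, -0.003, 0.0269, 0.1525) 90.7 [0.0663 0.0814 0.0847]
  y -0.088 [0.1191 0.1214] 26
  y -0.063 [0.1101 0.1206] 41
  y -0.038 [0.107  0.1151] 32
  y 0.012 [0.1225 0.125 ] 100
  y 0.037 [0.1229 0.1252] 148
  y 0.062 [0.1179 0.1252] 196
  y 0.087 [0.1124 0.1194] 142
```

View pics/scene2.png

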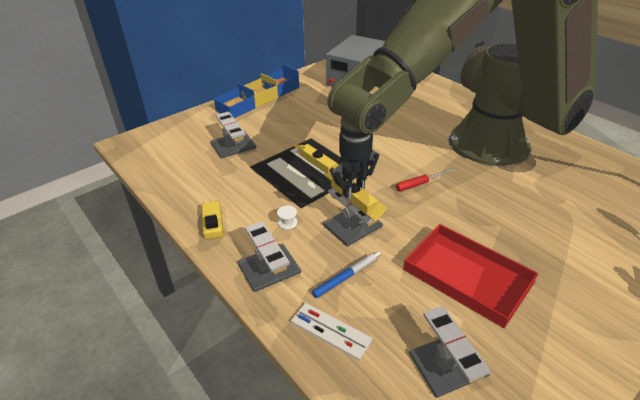

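Scene view: the rotor hangs over the intended beam, visible end at (368,204), and is centred to about 2 mm. I'll lower it and release.

>>> move_arm(
  steps=[
    {"slide": [0.06,0,0.2],"rotation": [0,0,0]},
    {"slide": [0,0,0.15],"rotation": [0,0,0]},
    {"slide": [0,0,0.1],"rotation": [0,0,0]},
    {"slide": [0,0,0.04],"rotation": [0,0,0]},
    {"slide": [0,0,0],"rotation": [0,0,0]},
    {"slide": [0,0,0],"rotation": [0,0,0]},
  ],
)

```text
clock: 7.68
position: [0.5983, -0.0025, 0.1086]
tcp_rot: [0.0, 0.726, 0.687, 0.0]
force: [0.5, 0.5, -1.0]
finger_gap: 0.382
gripper_force: 60.5
```

>>> move_arm(
  steps=[
    {"slide": [0,0,0.06],"rotation": [0,0,0]},
    {"slide": [0,0,0],"rotation": [0,0,0]},
    {"slide": [0,0,0],"rotation": [0,0,0]},
  ],
)

```text
clock: 7.93
position: [0.5983, -0.0025, 0.107]
tcp_rot: [0.0, 0.726, 0.687, -0.0]
force: [0.6, -1.1, -1.6]
finger_gap: 0.385
gripper_force: 60.5
```

>>> move_arm(
  grip=0.7,
  steps=[
    {"slide": [0,0,0],"rotation": [0,0,0]},
    {"slide": [0,0,0],"rotation": [0,0,0]},
    {"slide": [0,0,0],"rotation": [0,0,0]},
    {"slide": [0,0,0],"rotation": [0,0,0]},
    {"slide": [0,0,0],"rotation": [0,0,0]},
    {"slide": [0,0,0],"rotation": [0,0,0]},
    {"slide": [0,0,0],"rotation": [0,0,0]},
    {"slide": [0,0,0],"rotation": [0,0,0]},
    {"slide": [0,0,0],"rotation": [0,0,0]},
    {"slide": [0,0,0],"rotation": [0,0,0]},
  ],
)

```text
clock: 8.77
position: [0.5983, -0.0025, 0.107]
tcp_rot: [-0.0, 0.726, 0.687, -0.0]
force: [-0.1, 0.6, -0.2]
finger_gap: 0.7
gripper_force: 0.0
```

```bash
python3 rot.py 3
```

```text
8.7667 [ 0.59830346 -0.00250631  0.10702512] [-0.10781435  0.5665756  -0.17633994]
side y [384 184] 375 (0.4904, -0.274, 0.0364, 0.204) 90.1 [0.0135 0.0293 0.033 ]
side y [332 217] 718 (0.5958, 0.0234, 0.0451, 0.1651) 86.1 [0.0769 0.1008 0.1182]
side beam [340 223] 124 (0.5792, 0.0158, 0.0088, 0.1208) 85.7 [0.0628 0.0742 0.0892]
  y -0.063 [0.1186 0.1203] 28
  y -0.038 [0.1157 0.1184] 97
  y -0.013 [0.1123 0.1154] 76
  y 0.012 [0.1058 0.1089] 67
  y 0.037 [0.1024 0.1054] 115
  y 0.062 [0.0978 0.1006] 155
  y 0.087 [0.0886 0.0925] 45
scene y [317 161] 522 (0.5368, -0.1763, 0.1031, 0.3999) 65.7 [0.0102 0.0286 0.0341]
scene y [367 207] 707 (0.6024, 0.0373, 0.04, 0.1315) 87.8 [0.0762 0.0954 0.1125]
scene beam [355 214] 124 (0.6233, 0.0276, 0.02, 0.0887) 92.9 [0.0631 0.0731 0.0817]
  y -0.088 [0.1214 0.1225] 11
  y -0.038 [0.1168 0.1186] 7
  y -0.013 [0.1127 0.115 ] 60
  y 0.012 [0.1041 0.1082] 85
  y 0.037 [0.1024 0.1058] 145
  y 0.062 [0.0971 0.101 ] 164
  y 0.087 [0.0883 0.0921] 65
```

The beam tips about 0.166 rad, so this rotor is the off-centre one. I'll wait a little longer so the test counts, then tilt the tool to match, re-grip and take it to the tray.

>>> move_arm(
  steps=[
    {"slide": [0,0,0],"rotation": [0,0,0]},
    {"slide": [0,0,0],"rotation": [0,0,0]},
    {"slide": [0,0,0],"rotation": [0,0,0]},
    {"slide": [0,0,0],"rotation": [0,0,0]},
    {"slide": [0,0,0],"rotation": [0,0,0]},
    {"slide": [0,0,0],"rotation": [0,0,0]},
    {"slide": [0,0,0],"rotation": [0,-1,0]},
    {"slide": [0,0,0],"rotation": [0,-0.9,0]},
    {"slide": [0,0,0],"rotation": [0,0,0]},
    {"slide": [0,0,0],"rotation": [0,0,0]},
  ],
)

```text
clock: 9.7
position: [0.5983, -0.0017, 0.1069]
tcp_rot: [0.056, 0.724, 0.685, -0.059]
force: [0.6, 0.1, 0.1]
finger_gap: 0.699
gripper_force: 0.0
```

>>> move_arm(
  grip=0,
  steps=[
    {"slide": [0,0,0],"rotation": [0,0,0]},
    {"slide": [0,0,0],"rotation": [0,0,0]},
    {"slide": [0,0,0],"rotation": [0,0,0]},
    {"slide": [0,0,0],"rotation": [0,0,0]},
    {"slide": [0,0,0],"rotation": [0,0,0]},
    {"slide": [0,0,0],"rotation": [0,0,0]},
  ],
)

```text
clock: 10.2
position: [0.5985, -0.0029, 0.1074]
tcp_rot: [0.057, 0.724, 0.685, -0.06]
force: [0.1, -1.7, 4.9]
finger_gap: 0.384
gripper_force: 60.0
```

>>> move_arm(
  steps=[
    {"slide": [0,0,-0.4],"rotation": [0,0,0]},
    {"slide": [0,0,-0.8],"rotation": [0,0,0]},
    {"slide": [0,0,-0.9],"rotation": [0,0.9,0]},
    {"slide": [0,0,0],"rotation": [0,1,0]},
    {"slide": [0,0,0],"rotation": [0,0,0]},
    {"slide": [0,0,0],"rotation": [0,0,0]},
  ],
)

```text
clock: 10.7
position: [0.5985, 0.0054, 0.1587]
tcp_rot: [0.0, 0.727, 0.687, -0.001]
force: [-0.2, 0.3, -2.6]
finger_gap: 0.384
gripper_force: 59.8
```

```bash
python3 rot.py 4
```

```text
10.7 [0.59845492 0.00544965 0.15867612] [-0.22698762  0.34319474 -2.64715022]
side y [384 184] 375 (0.4904, -0.2741, 0.0364, 0.2033) 90.2 [0.0134 0.029  0.0328]
side y [335 183] 130 (0.6038, -0.0266, 0.0266, 0.1028) 98.4 [0.157  0.1614 0.165 ]
side y [329 209] 466 (0.6023, 0.064, 0.0381, 0.1019) 87.2 [0.1406 0.158  0.1622]
side beam [334 219] 391 (0.5954, -0.0037, 0.0447, 0.1599) 84.1 [0.0734 0.0815 0.0843]
scene y [320 164] 587 (0.5414, -0.1768, 0.0884, 0.4092) 66.7 [0.0099 0.0298 0.1562]
scene y [373 196] 641 (0.6017, 0.0621, 0.0395, 0.1058) 85.4 [0.1384 0.1536 0.1615]
scene beam [355 204] 703 (0.5982, -0.0023, 0.0496, 0.1527) 87.8 [0.0733 0.0821 0.0846]
```

>>> move_arm(
  steps=[
    {"slide": [0,0,-0.4],"rotation": [0,0,-0.8]},
    {"slide": [0,0,0],"rotation": [0,0,-0.8]},
    {"slide": [0,0,0],"rotation": [0,0,-0.82]},
    {"slide": [0.96,-0.13,0],"rotation": [0,0,0]},
    {"slide": [0.96,-0.13,0],"rotation": [0,0,0]},
    {"slide": [0.96,-0.13,0],"rotation": [0,0,0]},
    {"slide": [0.96,-0.13,0],"rotation": [0,0,0]},
    {"slide": [0.96,-0.13,0],"rotation": [0,0,0]},
    {"slide": [0.96,-0.13,0],"rotation": [0,0,0]},
    {"slide": [0.96,-0.13,0],"rotation": [0,0,0]},
  ],
)

```text
clock: 11.63
position: [0.5493, 0.1701, 0.1681]
tcp_rot: [0.0, 0.65, 0.76, -0.001]
force: [0.8, -0.1, -1.0]
finger_gap: 0.388
gripper_force: 59.8
```

>>> move_arm(
  steps=[
    {"slide": [0.96,-0.13,0],"rotation": [0,0,0]},
    {"slide": [0.96,-0.13,0],"rotation": [0,0,0]},
    {"slide": [0.96,-0.13,0],"rotation": [0,0,0]},
    {"slide": [0.96,-0.13,0],"rotation": [0,0,0]},
    {"slide": [0.96,-0.13,0],"rotation": [0,0,0]},
    {"slide": [0,0,0],"rotation": [0,0,0]},
    {"slide": [0,0,1],"rotation": [0,0,0]},
    {"slide": [0,0,1],"rotation": [0,0,0]},
    {"slide": [0,0,0],"rotation": [0,0,0]},
    {"slide": [0,0,0],"rotation": [0,0,0]},
  ],
)

```text
clock: 12.47
position: [0.515, 0.2844, 0.1178]
tcp_rot: [-0.0, 0.65, 0.76, -0.002]
force: [0.3, 0.2, -0.8]
finger_gap: 0.388
gripper_force: 60.0
```

```bash
python3 rot.py 5
```

```text
12.4667 [0.51496005 0.28437129 0.11783377] [ 0.3155927   0.23196318 -0.75080826]
side y [356 309] 1044 (0.5107, 0.3143, 0.0373, 0.1581) 98.5 [0.1015 0.119  0.1222]
side beam [329 219] 411 (0.6095, -0.0017, 0.0412, 0.157) 94.4 [0.0786 0.0818 0.0844]
scene y [319 161] 590 (0.4896, -0.2703, 0.0403, 0.1968) 90.2 [0.0098 0.0273 0.0331]
scene y [448 234] 407 (0.537, 0.2449, 0.0545, 0.1051) 68.9 [0.0994 0.1183 0.125 ]
scene y [498 255] 905 (0.478, 0.3379, 0.0983, 0.1003) 9.0 [0.0989 0.1142 0.1231]
scene beam [354 204] 710 (0.5991, -0.0032, 0.0514, 0.1536) 86.1 [0.0739 0.0821 0.0846]
```

View pics/side5.png

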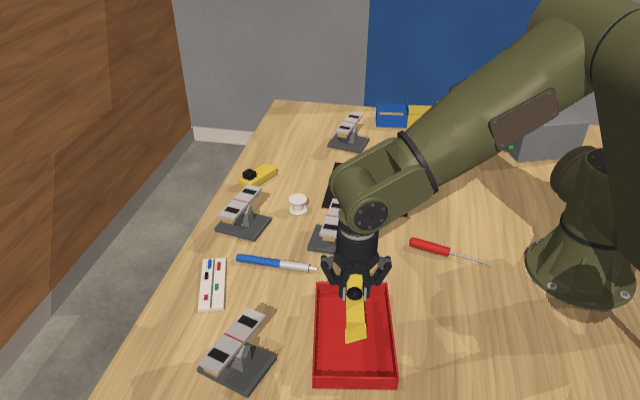

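Side view: the rotor is held over the tray, nose at (355,293), lined up with it. I'll lower it, release, and rise.

>>> move_arm(
  steps=[
    {"slide": [0,0,1],"rotation": [0,0,0]},
    {"slide": [0,0,1],"rotation": [0,0,0]},
    {"slide": [0,0,0.8],"rotation": [0,0,0]},
    {"slide": [0,0,0.5],"rotation": [0,0,0]},
    {"slide": [0,0,0.24],"rotation": [0,0,0]},
    {"slide": [0,0,0],"rotation": [0,0,0]},
    {"slide": [0,0,0],"rotation": [0,0,0]},
  ],
)

```text
clock: 13.15
position: [0.5163, 0.2849, 0.0316]
tcp_rot: [0.0, 0.65, 0.76, 0.001]
force: [-0.7, -0.7, -1.0]
finger_gap: 0.383
gripper_force: 60.1
```

>>> move_arm(
  grip=0.8,
  steps=[
    {"slide": [0,0,0],"rotation": [0,0,0]},
    {"slide": [0,0,0],"rotation": [0,0,0]},
    {"slide": [0,0,0],"rotation": [0,0,0]},
    {"slide": [0,0,0],"rotation": [0,0,0]},
    {"slide": [0,0,0],"rotation": [0,0,0]},
    {"slide": [0,0,0],"rotation": [0,0,0]},
  ],
)

```text
clock: 13.65
position: [0.5157, 0.2846, 0.0305]
tcp_rot: [0.0, 0.65, 0.76, 0.0]
force: [-0.3, 0.0, 0.9]
finger_gap: 0.8
gripper_force: 0.0
```

>>> move_arm(
  grip=1,
  steps=[
    {"slide": [0,0,-0.5],"rotation": [0,0,0]},
    {"slide": [0,0,-1],"rotation": [0,0,0]},
    {"slide": [0,0,-1],"rotation": [0,0,0]},
    {"slide": [0,0,-1],"rotation": [0,0,0]},
    {"slide": [0,0,-1],"rotation": [0,0,0]},
    {"slide": [0,0,-1],"rotation": [0,0,0]},
    {"slide": [0,0,-1],"rotation": [0,0,0]},
    {"slide": [0,0,-1],"rotation": [0,0,0.8]},
    {"slide": [0,0,0],"rotation": [0,0,0.9]},
    {"slide": [0,0,0],"rotation": [0,0,0]},
  ],
)

```text
clock: 14.48
position: [0.5159, 0.2847, 0.2203]
tcp_rot: [0.001, 0.706, 0.708, 0.002]
force: [0.6, 0.9, 1.0]
finger_gap: 1.003
gripper_force: 0.0
```

```bash
python3 rot.py 6
```

```text
14.4833 [0.51591339 0.28470815 0.22026696] [0.57835272 0.90747374 0.97479556]
side y [386 189] 160 (0.4833, -0.2405, 0.0217, 0.1282) 91.1 [0.0185 0.0291 0.0334]
side y [352 332] 1191 (0.5177, 0.2832, 0.0367, 0.2216) 99.0 [0.0131 0.0293 0.0326]
side beam [330 219] 83 (0.6083, 0.0074, 0.0215, 0.0457) 69.2 [0.0797 0.0818 0.0842]
scene y [319 161] 581 (0.4903, -0.2714, 0.041, 0.198) 90.8 [0.01   0.0268 0.0329]
scene y [470 275] 1371 (0.5159, 0.2929, 0.0406, 0.1989) 99.3 [0.0096 0.0265 0.0328]
scene beam [354 204] 706 (0.5993, -0.0034, 0.0513, 0.1541) 86.6 [0.0733 0.0822 0.0847]
```

>>> move_arm(
  steps=[
    {"slide": [-0.9,-0.1,0],"rotation": [0,0,0]},
    {"slide": [-0.9,-0.1,0],"rotation": [0,0,0]},
    {"slide": [-0.9,-0.1,0],"rotation": [0,0,0]},
    {"slide": [-0.9,-0.1,0],"rotation": [0,0,0]},
    {"slide": [-0.9,-0.1,0],"rotation": [0,0,0]},
    {"slide": [-0.9,-0.1,0],"rotation": [0,0,0]},
    {"slide": [-0.9,-0.1,0],"rotation": [0,0,0]},
    {"slide": [-0.9,-0.1,0],"rotation": [0,0,0]},
    {"slide": [-0.9,-0.1,0],"rotation": [0,0,0]},
    {"slide": [-0.9,-0.1,0],"rotation": [0,0,0]},
  ],
)

```text
clock: 15.42
position: [0.4916, 0.0583, 0.2171]
tcp_rot: [-0.001, 0.704, 0.711, -0.001]
force: [0.8, -0.1, -0.5]
finger_gap: 0.999
gripper_force: 0.0
```

>>> move_arm(
  steps=[
    {"slide": [-0.9,0,0],"rotation": [0,0,0]},
    {"slide": [-0.9,0,0],"rotation": [0,0,0]},
    {"slide": [-0.9,0,0],"rotation": [0,0,0]},
    {"slide": [-0.9,0,0],"rotation": [0,0,0]},
    {"slide": [-0.9,0,0],"rotation": [0,0,0]},
    {"slide": [-0.9,0,0],"rotation": [0,0,0]},
    {"slide": [-0.9,0,0],"rotation": [0,0,0]},
    {"slide": [-0.9,0,0],"rotation": [0,0,0]},
    {"slide": [-0.9,0,0],"rotation": [0,0,0]},
    {"slide": [-0.9,0,0],"rotation": [0,0,0]},
  ],
)

```text
clock: 16.25
position: [0.4934, -0.1666, 0.2171]
tcp_rot: [-0.001, 0.704, 0.711, -0.0]
force: [0.4, -0.2, -0.1]
finger_gap: 1.0
gripper_force: 0.0
```

>>> move_arm(
  steps=[
    {"slide": [-0.9,0,0],"rotation": [0,0,0]},
    {"slide": [-0.9,0,0],"rotation": [0,0,0]},
    {"slide": [-0.9,0,0],"rotation": [0,0,0]},
    {"slide": [-0.9,0,0],"rotation": [0,0,0]},
    {"slide": [-0.8,0,0],"rotation": [0,0,0]},
    {"slide": [0,0,0],"rotation": [0,0,0]},
    {"slide": [0,0,0],"rotation": [0,0,0]},
    {"slide": [0,0,0],"rotation": [0,0,0]},
  ],
)

```text
clock: 16.92
position: [0.4945, -0.275, 0.2172]
tcp_rot: [-0.001, 0.704, 0.71, -0.0]
force: [0.2, -0.0, 0.9]
finger_gap: 0.999
gripper_force: 0.0
```

Run:
```python
from h import *
c,W,s=wrist();print(s['clock'],s['position'],s['tcp_rot'])
hsv=cv2.cvtColor(c['pixels'],cv2.COLOR_RGB2HSV);H,S,V=[hsv[...,i].astype(int) for i in range(3)];z=W[...,2]
for b in blobs((H>18)&(H<32)&(S>150)&(z>.012)&(z<.06),W):print('y',*b)
for b in blobs((V<70)&(z>.038)&(z<.055),W,60):print('nose',*b)
```

```text
16.9167 [ 0.4944883  -0.27497782  0.21721159] [-6.98489049e-04  7.04033384e-01  7.10166528e-01 -9.04261638e-05]
y [312 164] 5913 (0.4892, -0.2755, 0.0372, 0.1993) 90.4 [0.0151 0.031  0.0326]
y [633 183] 236 (0.8292, -0.2884, 0.014, 0.0328) 109.3 [0.0126 0.0173 0.0248]
nose [312 176] 588 (0.4891, -0.2746, 0.0266, 0.0271) 42.0 [0.0386 0.0427 0.0459]
```

>>> move_arm(
  steps=[
    {"slide": [0,-0.21,1],"rotation": [0,0,0]},
    {"slide": [0,0,1],"rotation": [0,0,0]},
    {"slide": [0,0,1],"rotation": [0,0,0]},
    {"slide": [0,0,1],"rotation": [0,0,0]},
    {"slide": [0,0,1],"rotation": [0,0,0]},
    {"slide": [0,0,1],"rotation": [0,0,0]},
    {"slide": [0,0,0.9],"rotation": [0,0,0]},
    {"slide": [0,0,0.69],"rotation": [0,0,0]},
    {"slide": [0,0,0],"rotation": [0,0,0]},
    {"slide": [0,0,0],"rotation": [0,0,0]},
  ],
)

```text
clock: 17.8
position: [0.4894, -0.2749, 0.028]
tcp_rot: [-0.001, 0.704, 0.71, -0.0]
force: [1.0, 0.6, -0.0]
finger_gap: 0.998
gripper_force: 0.0
```

>>> move_arm(
  grip=0,
  steps=[
    {"slide": [0,0,0],"rotation": [0,0,0]},
    {"slide": [0,0,0],"rotation": [0,0,0]},
    {"slide": [0,0,0],"rotation": [0,0,0]},
    {"slide": [0,0,0],"rotation": [0,0,0]},
    {"slide": [0,0,0],"rotation": [0,0,0]},
    {"slide": [0,0,0],"rotation": [0,0,0]},
    {"slide": [0,0,0],"rotation": [0,0,0]},
    {"slide": [0,0,0],"rotation": [0,0,0]},
  ],
)

```text
clock: 18.47
position: [0.4899, -0.2759, 0.0291]
tcp_rot: [0.001, 0.705, 0.71, 0.0]
force: [-0.7, 1.4, 8.4]
finger_gap: 0.382
gripper_force: 60.7
```

>>> move_arm(
  steps=[
    {"slide": [0,0,-0.4],"rotation": [0,0,0]},
    {"slide": [0,0,-0.6],"rotation": [0,0,0]},
    {"slide": [0,0,-1],"rotation": [0,0,0]},
    {"slide": [0,0,-1],"rotation": [0,0,0]},
    {"slide": [0,0,-1],"rotation": [0,0,0]},
    {"slide": [0,0,-1],"rotation": [0,0,0]},
    {"slide": [0,0,0],"rotation": [0,0,0]},
    {"slide": [0,0,0],"rotation": [0,0,0]},
  ],
)

```text
clock: 19.13
position: [0.4897, -0.2758, 0.1547]
tcp_rot: [0.001, 0.705, 0.71, 0.0]
force: [-0.3, -0.0, -2.6]
finger_gap: 0.382
gripper_force: 60.0
```

>>> move_arm(
  steps=[
    {"slide": [0,0,0],"rotation": [0,0,0.71]},
    {"slide": [0.5,0.2,0],"rotation": [0,0,0]},
    {"slide": [1,0.32,0],"rotation": [0,0,0]},
    {"slide": [1,0.32,0],"rotation": [0,0,0]},
    {"slide": [1,0.32,0],"rotation": [0,0,0]},
    {"slide": [1,0.32,0],"rotation": [0,0,0]},
    {"slide": [1,0.32,0],"rotation": [0,0,0]},
    {"slide": [1,0.32,0],"rotation": [0,0,0]},
    {"slide": [1,0.32,0],"rotation": [0,0,0]},
    {"slide": [1,0.32,0],"rotation": [0,0,0]},
  ],
)

```text
clock: 19.97
position: [0.5698, -0.0651, 0.1521]
tcp_rot: [-0.001, 0.726, 0.688, -0.001]
force: [0.2, 0.4, -1.6]
finger_gap: 0.383
gripper_force: 60.1
```

>>> move_arm(
  steps=[
    {"slide": [1,0.4,0],"rotation": [0,0,0]},
    {"slide": [1,0.4,0],"rotation": [0,0,0]},
    {"slide": [0.64,0.18,0],"rotation": [0,0,0]},
    {"slide": [0,0,0.4],"rotation": [0,0,0]},
    {"slide": [0,0,0.4],"rotation": [0,0,0]},
    {"slide": [0,0,0.4],"rotation": [0,0,0]},
    {"slide": [0,0,0],"rotation": [0,0,0]},
    {"slide": [0,0,0],"rotation": [0,0,0]},
    {"slide": [0,0,0],"rotation": [0,0,0]},
  ],
)

```text
clock: 20.72
position: [0.598, -0.0032, 0.1232]
tcp_rot: [0.0, 0.726, 0.687, 0.0]
force: [0.2, 0.6, -0.8]
finger_gap: 0.382
gripper_force: 60.1
```

```bash
python3 rot.py 7
```

```text
20.7167 [ 0.5980138  -0.00323005  0.12319589] [ 0.24243947  0.60793832 -0.79201747]
side y [336 192] 103 (0.602, -0.0367, 0.0271, 0.0993) 97.1 [0.1214 0.1246 0.1279]
side y [330 217] 434 (0.6007, 0.0497, 0.0383, 0.1012) 85.0 [0.1063 0.1225 0.1264]
side y [352 332] 1202 (0.5176, 0.2827, 0.0369, 0.2217) 99.0 [0.0132 0.0297 0.0328]
side beam [334 220] 230 (0.596, -0.0024, 0.045, 0.154) 84.4 [0.0683 0.0813 0.0838]
  y -0.088 [0.1189 0.1222] 7
  y -0.063 [0.1244 0.1263] 36
  y -0.038 [0.1249 0.1264] 50
  y -0.013 [0.1245 0.1299] 9
  y 0.012 [0.1243 0.1265] 74
  y 0.037 [0.1243 0.126 ] 108
  y 0.062 [0.1217 0.1255] 156
  y 0.087 [0.1146 0.1207] 95
scene y [333 184] 106 (0.6187, -0.0506, 0.0335, 0.0946) 61.4 [0.1003 0.1137 0.1241]
scene y [369 205] 583 (0.6027, 0.0525, 0.0377, 0.0928) 87.8 [0.1038 0.1192 0.127 ]
scene y [470 275] 1378 (0.5169, 0.2927, 0.04, 0.1994) 99.4 [0.0096 0.0261 0.0327]
scene beam [351 206] 339 (0.6132, -0.0025, 0.0269, 0.1525) 90.5 [0.0646 0.0816 0.0845]
  y -0.088 [0.1201 0.1227] 25
  y -0.063 [0.1122 0.1239] 40
  y -0.038 [0.1096 0.1162] 38
  y 0.012 [0.1246 0.1267] 86
  y 0.037 [0.1246 0.1267] 155
  y 0.062 [0.1198 0.1263] 189
  y 0.087 [0.1141 0.1207] 150
```

>>> move_arm(
  steps=[
    {"slide": [-0.04,0,0.3],"rotation": [0,0,0]},
    {"slide": [0,0,0.2],"rotation": [0,0,0]},
    {"slide": [0,0,0.1],"rotation": [0,0,0]},
    {"slide": [0,0,0.02],"rotation": [0,0,0]},
    {"slide": [0,0,0],"rotation": [0,0,0]},
    {"slide": [0,0,0],"rotation": [0,0,0]},
  ],
)

```text
clock: 21.32
position: [0.5978, -0.0038, 0.108]
tcp_rot: [0.0, 0.726, 0.688, -0.0]
force: [-6.1, -1.3, 8.2]
finger_gap: 0.382
gripper_force: 61.2
```

>>> move_arm(
  grip=0.7,
  steps=[
    {"slide": [0,0,0],"rotation": [0,0,0]},
    {"slide": [0,0,0],"rotation": [0,0,0]},
    {"slide": [0,0,0],"rotation": [0,0,0]},
    {"slide": [0,0,0],"rotation": [0,0,0]},
    {"slide": [0,0,0],"rotation": [0,0,0]},
    {"slide": [0,0,0],"rotation": [0,0,0]},
    {"slide": [0,0,0],"rotation": [0,0,0]},
    {"slide": [0,0,0],"rotation": [0,0,0]},
    {"slide": [0,0,0],"rotation": [0,0,0]},
    {"slide": [0,0,0],"rotation": [0,0,0]},
  ],
)

```text
clock: 22.15
position: [0.598, -0.0036, 0.1076]
tcp_rot: [0.0, 0.726, 0.688, 0.0]
force: [-0.2, -0.0, 0.0]
finger_gap: 0.699
gripper_force: 0.0
```

```bash
python3 rot.py 8|grep -v 'y 0.5'
```

```text
22.15 [ 0.59798238 -0.00363549  0.10756897] [-0.16022467 -0.00668081  0.03467327]
side y [332 214] 632 (0.5967, 0.006, 0.0436, 0.1874) 87.0 [0.0903 0.1081 0.1115]
side y [352 332] 1197 (0.5175, 0.283, 0.037, 0.2204) 99.0 [0.0131 0.0294 0.0327]
side beam [337 222] 126 (0.5799, 0.0136, 0.0202, 0.1233) 79.6 [0.0629 0.0805 0.0842]
  y -0.088 [0.1043 0.105 ] 6
  y -0.063 [0.1091 0.1113] 58
  y -0.038 [0.1092 0.1109] 81
  y -0.013 [0.1092 0.1108] 36
  y 0.012 [0.1088 0.1109] 78
  y 0.037 [0.1088 0.1107] 110
  y 0.062 [0.1058 0.1105] 159
  y 0.087 [0.0987 0.1049] 94
scene y [367 208] 610 (0.6021, 0.047, 0.0383, 0.1054) 86.7 [0.0887 0.1032 0.1113]
scene y [470 275] 1380 (0.5168, 0.2929, 0.039, 0.1988) 99.6 [0.0093 0.0264 0.0328]
scene beam [349 207] 180 (0.6186, -0.0036, 0.0131, 0.1498) 88.1 [0.0632 0.0797 0.0848]
  y -0.088 [0.1054 0.1084] 19
  y -0.038 [0.1101 0.1113] 12
  y -0.013 [0.11   0.1227] 22
  y 0.012 [0.1075 0.1108] 106
  y 0.037 [0.1088 0.1113] 145
  y 0.062 [0.1041 0.1107] 190
  y 0.087 [0.0981 0.1043] 153
```

The beam is level. I'll rise straight up and check once more.

>>> move_arm(
  steps=[
    {"slide": [0,0,-0.3],"rotation": [0,0,0]},
    {"slide": [0,0,-0.5],"rotation": [0,0,0]},
    {"slide": [0,0,-1],"rotation": [0,0,0]},
    {"slide": [0,0,-1],"rotation": [0,0,0]},
    {"slide": [0,0,-1],"rotation": [0,0,0]},
    {"slide": [0,0,-1],"rotation": [0,0,0]},
    {"slide": [0,0,-1],"rotation": [0,0,0]},
    {"slide": [0,0,0],"rotation": [0,0,0]},
    {"slide": [0,0,0],"rotation": [0,0,0]},
    {"slide": [0,0,0],"rotation": [0,0,0]},
  ],
)

```text
clock: 23.08
position: [0.5977, -0.0036, 0.2527]
tcp_rot: [0.0, 0.726, 0.688, 0.0]
force: [-0.3, 1.6, 0.1]
finger_gap: 0.699
gripper_force: 0.0
```

```bash
python3 rot.py 9
```

```text
23.0833 [ 0.59774246 -0.00360097  0.25272594] [-0.33004     1.57842844  0.05215208]
side y [333 212] 696 (0.6043, -0.0775, 0.057, 0.3538) 93.5 [0.0904 0.1077 0.1114]
side y [352 332] 1201 (0.5177, 0.2821, 0.0368, 0.2236) 99.0 [0.0129 0.0294 0.0326]
side beam [339 220] 143 (0.5791, -0.0002, 0.0196, 0.1512) 81.3 [0.0651 0.0809 0.0842]
  y -0.088 [0.1016 0.1059] 49
  y -0.063 [0.1099 0.1119] 70
  y -0.038 [0.1094 0.1112] 89
  y -0.013 [0.1093 0.1114] 37
  y 0.012 [0.1086 0.1107] 79
  y 0.037 [0.1088 0.1107] 111
  y 0.062 [0.1061 0.1101] 153
  y 0.087 [0.0985 0.1058] 98
scene y [355 201] 959 (0.5873, -0.0017, 0.0641, 0.2029) 87.0 [0.0885 0.1057 0.1116]
scene y [470 275] 1379 (0.5164, 0.293, 0.0408, 0.1986) 99.5 [0.0098 0.0263 0.0331]
scene beam [349 206] 201 (0.6185, -0.0041, 0.0139, 0.1516) 89.9 [0.0646 0.0799 0.0843]
  y -0.088 [0.1036 0.1078] 37
  y -0.063 [0.1089 0.1113] 104
  y -0.038 [0.1093 0.1114] 134
  y -0.013 [0.1056 0.1118] 77
  y 0.012 [0.1081 0.1109] 109
  y 0.037 [0.1086 0.1112] 147
  y 0.062 [0.1042 0.1102] 186
  y 0.087 [0.0981 0.1054] 153
```

View pics/scene9.png

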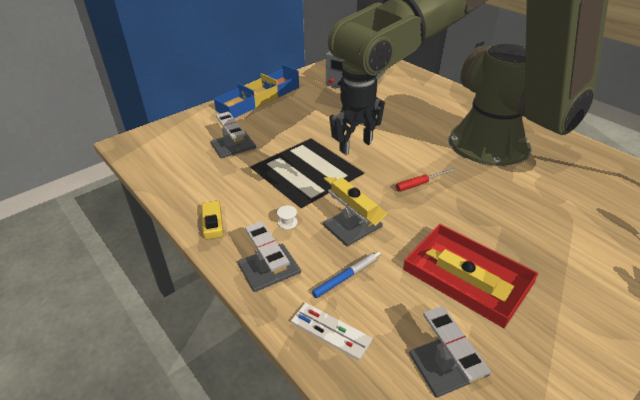

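The balanced rotor lies level on the beam at (355,202), the other lies in the tray at (470,275), and the gripper is clear of both.

```bash
python3 -c "
from cell import r
print(r.finish_job())"
```

```text
the job is handed in; nothing more can be done
None
```

The job is handed in at about 23 s: the rotor that tipped the beam (about 0.17 rad) lies in the red tray, and the other rests centred and level on the beam with the gripper clear; no verdict came back.

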